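# Refit the gas-dryer cartridge in the analyser's manifold

### The job

Take the gas-dryer cartridge out of its slanted cradle, stand it upright near the middle of the work mat and let go of it. Then grip it afresh, set its hexagonal foot on the receptacle of the gas manifold and turn it in small steps while pressing until the foot drops into the hexagon and the flange sits fully home; let go of it there. Leave the bottle, the jar and the computer mouse where they are.

Things in the scene. Friction and masses are not known exactly. Their poses are not given: they have to be found in the camera images.
- cartridge: Loose, 0.15-0.3 kg, 85 mm tall, bottom-heavy. Origin: centre of foot's underside, z up its axis. z 0-18 mm: brass hex foot 36 mm across flats, two of them facing its +-x, bevelled to 33 over the lowest 3 mm; 18-23: round flange, 60 mm diameter; 23-85: white 40 x 40 mm square housing, sides facing its x and y: grasp these. Starts in cradle leaning 45 deg, top to cradle's +x, its y along cradle's y.
- cradle: Fixed grey cradle, base 130 (x) x 80 x 8 mm; slanted rest 36 mm wide (narrower than the housing, so fingers can take the housing's +y and -y sides), 75 mm high. Origin: centre of base's underside. Resting cartridge: foot centre at x -35, z 44 mm, housing middle at x 3, z 82 mm. Its +x is within 20 deg of world +x. Lift the cartridge straight up.
- mat: Fixed teal work mat with a thin pale square line, 130 x 130 x 3 mm, flat on the bench. Origin: centre of its underside; its top is 3 mm above that.
- manifold: Fixed aluminium gas manifold block, 110 x 110 x 25 mm, with two short capped outlets (yellow, green) on its +x face reaching 30 mm out. Origin: centre of its underside on the bench.
- receptacle_mouth (a point): Centre of the mouth of the hex receptacle, a fixed steel ring, dark inside, 64 mm wide, 20 mm tall on the manifold: 45 mm above the bench. Recess 38 mm across flats, 20 deep; the flange comes to rest on the ring. Its hexagon's heading differs each start and is not reported (this point's axes are the manifold's): see it or feel for it within 60 deg. Wrong: sinks 1-6 mm; right (+-6 deg): drops 18 mm.
- bottle: Bystander: capped amber bottle, 48 mm diameter, 100 mm tall; origin at its underside.
- jar: Bystander: glass jar with white cap, 54 mm diameter, 60 mm tall; origin at its underside.
- mouse: Bystander: grey computer mouse, 100 x 58 x 31 mm; origin at its underside.
Things that resemble listed ones, but are neither listed nor needed, are in the scene too. Several things have the shape of the manifold; the one meant has the colours described above.

How it is judged:
On the way:
1. The cartridge stands upright near the middle of the mat (within 45 mm), let go and still (angle between cartridge's own z axis and vertical below 0.1 rad and horizontal distance between cartridge and mat below 0.045 m and height (world z) of cartridge below 0.008 m and contact force between the fingers and cartridge below 0.1 N and linear speed of cartridge below 0.02 m/s), for 0.2 s.
At the end, for the whole second after the job is handed in: The cartridge is upright (within 0.06 rad) in the receptacle with its foot at least 15.5 mm below the ring's top and within 4 mm of its centre, let go and at rest (z of cartridge in the frame of receptacle_mouth below -0.0155 m and horizontal distance between cartridge and receptacle_mouth below 0.004 m and angle between cartridge's own z axis and vertical below 0.06 rad and contact force between the fingers and cartridge below 0.1 N and linear speed of cartridge below 0.02 m/s); the robot touches nothing.
It fails at once if The bottle, jar or mouse was pushed more than 30 mm or tipped over (distance of any of bottle, jar, mouse from where it was at the start of the episode above 0.03 m or angle between any of bottle, jar, mouse's own z axis and vertical above 0.6 rad).
It also fails if it takes over 67 s, if anything falls off the work surface, if the arm or the gripper's body presses on something with over 40 N, if the wrist force passes 120 N, or if a joint passes its speed limit or range.

### The arm

A 6-joint arm with a two-finger parallel gripper is mounted at the origin on the work surface. World frame = base frame: x ahead of the robot, y to its left, z up, the work surface at z = 0. Lengths are in m, angles in rad, forces in N, time in s.
With the tool pointing down it reaches from about 0.35 to 0.775 m from the base axis. Payload 5.5 kg.
Tool frame: the origin (TCP) lies on the mounting face of the last link; the fingertips stand 173 mm ahead of it and the grasp point (between the pads) lies 155 mm ahead of it; z points along the fingers, y is the direction in which the jaws open and shut (so a half turn about z gives the same grasp; the last joint's range is limited). The gripper opens to 85 mm and grips with 20 to 120 N. Pads are 22 mm wide; open, the fingers measure 114 mm over their backs; the gripper's body (76 mm by 85 mm) begins 54 mm behind the grasp point. The pads swing forward as they close: fully open they stand 13 mm farther back than shut.
Start: joints at [-1.423, 0.313, 0.046, 1.304, 0, 1.431], TCP at [0.163, -0.551, 0.405] pointing down, gripper open.
Joint ranges: [-2.76, 2.76], [-0.86, 1.69], [-1.03, 1.26], [-2.2, 2.34], [-1.47, 1.5], [-3.14, 3.14]. Speed limits (rad/s): [2.57, 2.57, 3.14, 3.14, 3.14, 3.14].

### API

Orientations are given as a unit quaternion [w, x, y, z].
In Python, from workcell import get_state, eyes, env gives the robot as it stands. The module is installed in compiled form; this text tells all that it offers.
- The arm moves only by the tool carry_out, never from a script. Its argument "motion" is a list of rows, each an object of numbers: "jaw": the opening, from -1 (shut) to 1 (fully open); "tx", "ty", "tz": the shift along the tool's x, y, z in cm; "wx", "wy", "wz": the turn, a rotation vector about the tool's x, y, z in degrees. In form: [{"jaw": .., "tx": .., "ty": .., "tz": .., "wx": .., "wy": .., "wz": ..}, ...]. A call has 1 to 20 rows; each row shifts and turns the commanded pose from where the row before left it, along the tool's axes as they then stand; what a row does not reach is not made up. A row lasts 1/8 s, in which the tool goes at most 62.5 mm and 10.7 degrees, less where a joint would pass 70% of its speed; a pose out of reach is approached as far as the arm can. A call with a gripper value outside its range is refused whole. The fingers move at their own pace and stop on an object; "force" is the grip in N (left out, the last holds). Time passes only in rows, so rows that do not move let the fingers close. It gives the time, the measured TCP pose, the force and the opening at its end, in the units of the state.
- get_state(): the state, without advancing time (a new reading comes with each control period).
- eyes.read_camera(name): name is "side" or "top"; returns the picture (480x640x3 uint8, blue, green, red); there is no depth.
- eyes.calibration(name): a dict with "K" (3x3 intrinsics, pixels), "camera_from_world" (4x4, takes a point from world to camera coordinates). Camera axes: x right, y up, looking along -z (the intrinsics and any distortion apply to the point x, -y, -z); pixel columns grow to the right and rows downward; lengths in m; the calibration is good to about 2 mm. A picture is of the moment at which its call begins. calibration takes no time and is no camera call.
- env.hand_in(): hands the job in, once; it reports no verdict.
The state is a dict: "clock": time; "joint_pos": joint angles; "qvel": joint speeds; "tau": joint torques, N m; "tcp_pos": TCP position; "orientation": TCP orientation; "wrist_force": force on the tool from outside, world axes, zero at the start; "ft_torque": the same for the moment, N m; "finger_gap": finger opening in m.
Only numpy, scipy, OpenCV 4.12 (cv2) and the standard library are available. Lean on these libraries where they do the work, as an engineer would, in place of code of your own. Each camera call takes 0.05 s, during which the arm holds its last target.

## Working session

There is one attempt and no reset: what is moved stays moved. The work goes in short steps, Python scripts to look and compute and a tool call to move; the robot and the scene stay as the last step left them, time stands still between calls to the robot, and variables do not carry over. Pictures are saved under pics/ and viewed, and the job is handed in when it is done.

Besides the shell and the picture viewer there is one more tool, called by a JSON object that holds its "api" and its "payload". carry_out: Moves the arm, as the interface text tells. Its arguments: {"type":"object","properties":{"motion":{"type":"array"},"force":{"type":"number"}},"required":["motion"]}

```bash
mkdir -p pics; python3 - <<'E'
from workcell import get_state, eyes, env
import cv2,json
for n in("side","top"):
    im=eyes.read_camera(n); cv2.imwrite(f"pics/{n}0.png",im)
    c=eyes.calibration(n); print(n,{k:(v.tolist() if hasattr(v,'tolist') else v) for k,v in c.items()})
print(get_state())
E
```

```text
side {'K': [[500.27915630440856, 0.0, 313.8851942035533], [0.0, 500.27915630440856, 239.21084309572765], [0.0, 0.0, 1.0]], 'camera_from_world': [[-0.9939292383066468, -0.1093290787333993, -0.012321598211072341, 0.5010167253931275], [0.05572565610700113, -0.5968221102683345, 0.800436143578172, -0.12480408801536512], [-0.09486474840852718, 0.7948902573551636, 0.5992913801075639, -0.9902475888047857], [0.0, 0.0, 0.0, 1.0]]}
top {'K': [[520.5228193806805, 0.0, 321.11525231437065], [0.0, 520.5228193806805, 241.37248944000277], [0.0, 0.0, 1.0]], 'camera_from_world': [[-0.0029676911027339686, -0.9998998718067055, 0.013836154467657577, -0.061552698232897135], [0.9961054034763914, -0.0017366039527071425, 0.08815332876214323, -0.539502862999609], [-0.08812047420806259, 0.01404388007801153, 0.9960108189461099, -0.9599297920294833], [0.0, 0.0, 0.0, 1.0]]}
{'clock': 0.1, 'joint_pos': array([-1.42263948e+00,  3.13932729e-01,  4.50838601e-02,  1.30357030e+00,
        5.62776318e-06,  1.43117793e+00]), 'qvel': array([ 5.68458790e-04, -1.57364169e-03,  2.04126106e-03, -2.23210303e-05,
       -2.27540342e-04,  9.50959476e-04]), 'tau': array([ 2.89740696e-03, -4.81724918e+01,  2.99244815e+01,  1.26495064e-02,
       -1.70469657e-04,  9.98799464e-06]), 'tcp_pos': array([ 0.16315263, -0.55119276,  0.40389   ]), 'orientation': array([-8.11427294e-04,  9.89665698e-01,  1.43391587e-01, -6.50277683e-07]), 'wrist_force': array([0.63670377, 0.49383511, 0.22132928]), 'ft_torque': array([ 0.00130808,  0.03664317, -0.00499854]), 'finger_gap': 0.08558879342471629}
```

View pics/side0.png

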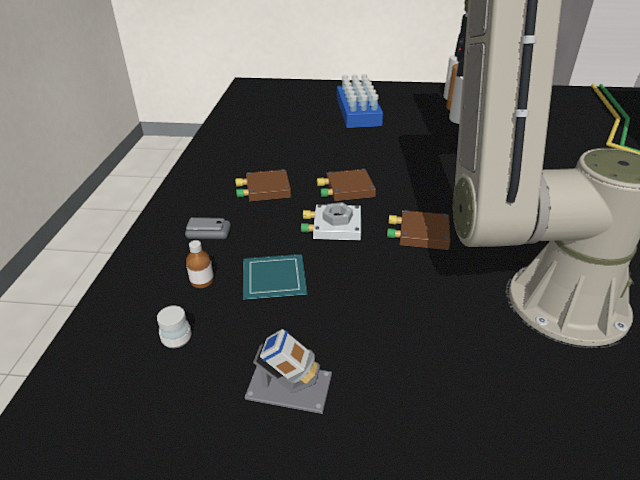

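View pics/top0.png

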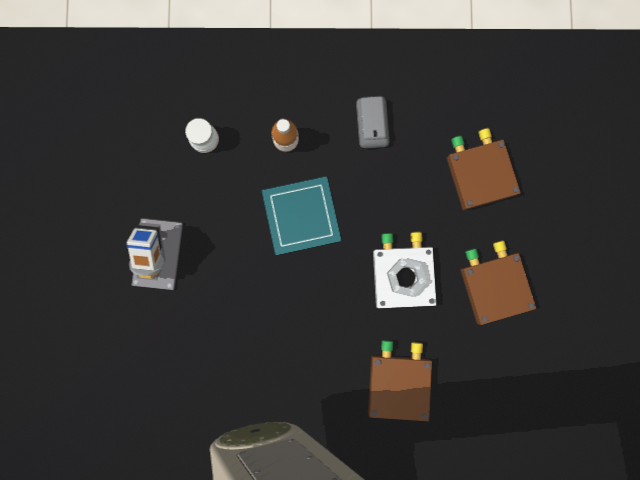

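Candidates for the manifold (top view): aluminium at (405,278), and brown blocks at (484,174), (498,289) and (401,388). I choose the aluminium one with the steel ring. The only cartridge is at (145,250), in the cradle. I'll check both in close crops.

```bash
python3 - <<'E'
import cv2,numpy as np
t=cv2.imread("pics/top0.png");s=cv2.imread("pics/side0.png")
r=lambda im,x,y,w,h:cv2.resize(im[y:y+h,x:x+w],(400,300),interpolation=cv2.INTER_CUBIC)
a=np.vstack([np.hstack([r(t,350,225,120,90),r(t,100,210,120,90)]),np.hstack([r(s,280,180,120,90),r(s,230,325,120,90)])])
cv2.imwrite("pics/crop0.png",a)
E
```

```text
(no output)
```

View pics/crop0.png

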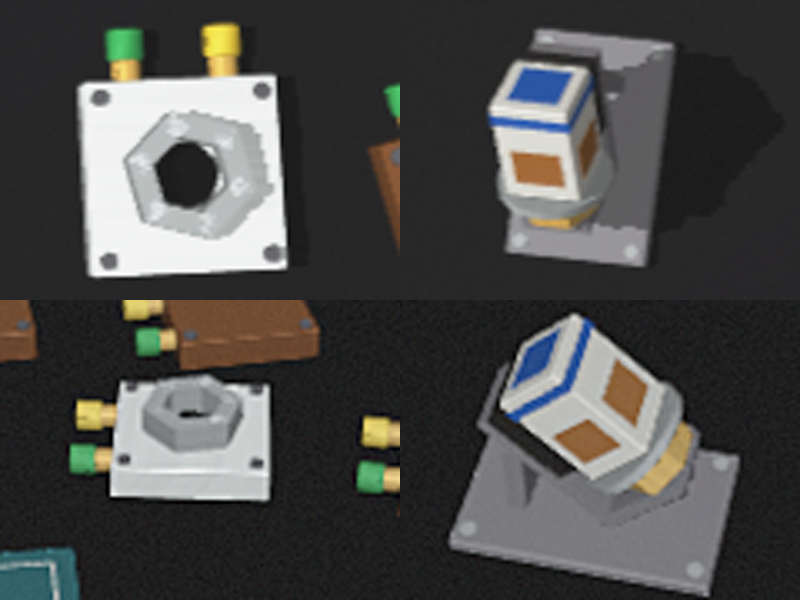

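The crops confirm the aluminium block with the hexagonal steel ring at top (405,278), and the cartridge in the grey cradle with its top toward +x. Next I'll work out the positions.

```bash
cat > h.py <<'E'
import numpy as np,cv2
from workcell import get_state, eyes, env
from scipy.optimize import least_squares
from scipy.spatial.transform import Rotation as R
C={n:eyes.calibration(n) for n in("side","top")}
def proj(n,p):
    p=np.atleast_2d(p);T=np.array(C[n]["camera_from_world"]);q=p@T[:3,:3].T+T[:3,3]
    q=q*[1,-1,-1];K=np.array(C[n]["K"]);u=q@K.T;return u[:,:2]/u[:,2:]
def ray(n,uv,z):
    T=np.array(C[n]["camera_from_world"]);K=np.array(C[n]["K"])
    out=[]
    for u in np.atleast_2d(uv):
        d=np.linalg.inv(K)@[u[0],u[1],1];d=d*[1,-1,-1];d=T[:3,:3].T@d;c=-T[:3,:3].T@T[:3,3]
        out.append(c+d*(z-c[2])/d[2])
    return np.array(out)
def fit(pts3,obs,z,x0):
    # obs list (cam,idx,u,v); planar pose x,y,yaw
    def f(p):
        P=np.array(pts3)@R.from_euler('z',p[2]).as_matrix().T+[p[0],p[1],z]
        return np.concatenate([proj(c,P[i])[0]-[u,v] for c,i,u,v in obs])
    r=least_squares(f,x0);return r.x,r.fun
def rect(a,b,z): return [[a,b,z],[a,-b,z],[-a,-b,z],[-a,b,z]]
E
python3 - <<'E'
from h import *
# order: +x+y(TL), +x-y(TR), -x-y(BR), -x+y(BL)
def do(name,pts,tl,z,extra=[]):
    w=ray("top",tl,z);c=w.mean(0);d=w[0]+w[1]-w[2]-w[3]
    x,f=fit(pts,[("top",i,*tl[i]) for i in range(4)]+extra,0,[c[0],c[1],np.arctan2(d[1],d[0])])
    print(name,c,x[:2],np.degrees(x[2]),np.round(f,1)); return x
do("cradle",rect(.065,.04,.008),[(141.1,218.4),(182.8,222.9),(175,289.5),(132.1,285)],.008,[("side",2,332,371.5)])
x=do("man",rect(.055,.055,.025),[(373.4,250.5),(432.5,247.5),(436.4,305.4),(377,308.1)],.025)
do("mat",rect(.065,.065,.003),[(262,190),(327,178),(341,241),(275,254)],.003)
# side check
print(proj("side",[[x[0],x[1],.045]]),proj("top",[[x[0],x[1],.045]]))
for n,o in(("bottle",.1),("jar",.06)):
    print(n,ray("top",{"bottle":(284,125),"jar":(199,131)}[n],o))
print("mouse",ray("top",(373,122),.02))
s=get_state();print(R.from_quat(np.roll(s["orientation"],-1)).as_matrix().round(3))
E
```

```text
cradle [0.51758982 0.24898249 0.008     ] [0.51765122 0.24975762] -6.388330959495739 [ 0.2 -0.5 -0.1 -0.5 -1.3  0.5 -0.4  0.4  0.2 -1.8]
man [ 0.47032042 -0.22019745  0.025     ] [ 0.47032976 -0.22019496] 2.6524152350840575 [ 0.6 -0.5 -0.6 -0.3 -0.5  0.3  0.4  0.5]
mat [ 0.59153325 -0.02480066  0.003     ] [ 0.59157413 -0.02480842] 11.379191630315756 [-0.1 -0.4  0.4 -1.3 -0.1  0.6 -0.2  1. ]
[[338.01740118 210.09637932]] [[406.73315022 277.52716558]]
bottle [[0.74049726 0.00362757 0.1       ]]
jar [[0.74163042 0.16306817 0.06      ]]
mouse [[ 0.77216976 -0.16429488  0.02      ]]
[[ 0.959  0.284 -0.   ]
 [ 0.284 -0.959  0.002]
 [ 0.    -0.002 -1.   ]]
```

```bash
python3 - <<'E'
from h import *
out=[]
for n,(x,y,w,h) in {"top":(380,250,56,56),"side":(315,185,50,50)}.items():
    im=cv2.imread(f"pics/{n}0.png")[y:y+h,x:x+w]
    im=cv2.convertScaleAbs(im,alpha=1.0)
    out.append(cv2.resize(im,(400,400),interpolation=cv2.INTER_CUBIC))
cv2.imwrite("pics/hex.png",np.hstack(out))
E
```

```text
(no output)
```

View pics/hex.png

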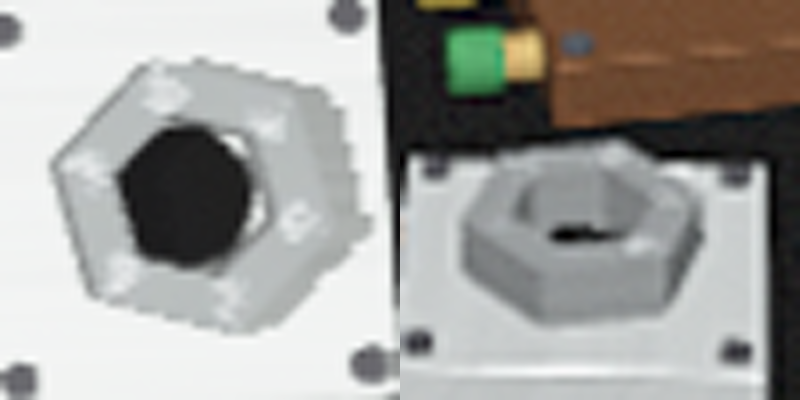

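```bash
python3 - <<'E'
from h import *
T=lambda x,y:("top",380+x*.14,250+y*.14); S=lambda x,y:("side",315+(x-400)*.125,185+y*.125)
obs=[T(50,165),T(150,62),T(92,295),T(250,333),T(300,85),S(462,225),S(540,278),S(660,275),S(703,225),S(612,142),S(495,155)]
def hexp(p,k): 
    a=p[2]+np.pi/3*k; return np.array([p[0]+p[3]*np.cos(a),p[1]+p[3]*np.sin(a),.045])
def f(p):
    r=[]
    for c,u,v in obs:
        d=[proj(c,hexp(p,k))[0]-[u,v] for k in range(6)]
        r.append(min(d,key=lambda e:e@e))
    return np.concatenate(r)
best=min((least_squares(f,[.47,-.22,np.radians(a),.035]) for a in range(0,60,10)),key=lambda r:r.cost)
print(best.x[:2],np.degrees(best.x[2])%60,best.x[3],best.cost,best.fun.reshape(-1,2).round(1).tolist())
c=np.degrees(best.x[2])%60
print("flat normal heading mod60",(c+30)%60)
E
```

```text
[ 0.47121994 -0.21989023] 16.307305749118544 0.03732421804376947 22.718912029995433 [[-0.1, -0.8], [-0.4, -1.0], [-0.1, 0.5], [-2.4, -0.1], [-1.8, 0.5], [-0.6, -1.3], [0.2, -1.1], [1.0, -2.5], [0.1, -4.6], [0.9, -0.7], [0.3, -0.7]]
flat normal heading mod60 46.30730574911854
```

```bash
cat >> h.py <<'E'
def cur():
    s=get_state();return np.array(s["tcp_pos"]),R.from_quat(np.roll(s["orientation"],-1))
def toolR(head,tilt=0):
    """tool pointing down, x heading deg; then tilt: rotate by tilt deg about world axis given by tool y (rotvec about tool y)"""
    h=np.radians(head);X=np.array([np.cos(h),np.sin(h),0]);Y=np.array([np.sin(h),-np.cos(h),0])
    return R.from_matrix(np.column_stack([X,Y,[0,0,-1]]))*R.from_euler('y',tilt,degrees=True)
def plan(p0,R0,wps):
    """wps: (tcp pos, R, nrows)."""
    p,q=np.array(p0),R0
    for P,Q,n in wps:
        P=np.array(P)
        for i in range(n):
            k=n-i; t=(q.inv().apply((P-p)/k)*100).round(2)
            w=np.degrees((q.inv()*Q).as_rotvec()/k).round(2)
            print({a:float(b) for a,b in zip(("tx","ty","tz","wx","wy","wz"),[*t,*w]) if b})
            p=p+q.apply(t/100);q=q*R.from_rotvec(np.radians(w))
        print("--",p.round(4),"rowmax",np.linalg.norm(t),np.linalg.norm(w))
    return p,q
def tcp_for(g,Q): return np.array(g)-Q.apply([0,0,.155])
def wires(n,im,P,Q,col):
    L=[]
    for a in(-1,1):
        for b in(-1,1):
            L+=[[(a*.02,b*.02,.023),(a*.02,b*.02,.085)],[(a*.02,b*.02,.085),(a*.02,-b*.02,.085)],[(b*.02,a*.02,.085),(-b*.02,a*.02,.085)]]
    for k in range(36):
        t=np.radians([10*k,10*k+10]);L.append([(.03*np.cos(x),.03*np.sin(x),.023) for x in t])
    for A in L:
        uv=proj(n,Q.apply(A)+P);cv2.line(im,*[tuple(int(round(v*16)) for v in u) for u in uv],col,1,cv2.LINE_AA,4)
def shot(n,box,name,P=None,Q=None,scale=5):
    im=eyes.read_camera(n) if not isinstance(n,tuple) else cv2.imread(n[1]); nn=n if isinstance(n,str) else n[0]
    x,y,w,h=box;crop=cv2.resize(im[y:y+h,x:x+w],None,fx=scale,fy=scale,interpolation=cv2.INTER_CUBIC)
    if P is not None:
        K=C[nn]["K"];old=np.array(K).copy();K2=old.copy();K2[:2]*=scale;K2[0,2]=(old[0,2]-x+.5)*scale-.5;K2[1,2]=(old[1,2]-y+.5)*scale-.5
        C[nn]["K"]=K2;wires(nn,crop,np.array(P),Q,(0,0,255));C[nn]["K"]=old
    cv2.imwrite(f"pics/{name}.png",crop);return crop
E
python3 - <<'E'
from h import *
c=np.array([.5177,.2498,0]);Z=R.from_euler('z',-6.4,degrees=True);Q=Z*R.from_euler('y',45,degrees=True)
P=c+Z.apply([-.035,0,.044])
a=shot(("top","pics/top0.png"),(115,210,80,90),"a",P,Q);b=shot(("side","pics/side0.png"),(240,320,80,90),"b",P,Q)
cv2.imwrite("pics/fit0.png",np.hstack([a,b]))
g=c+Z.apply([.003,0,.082]);print(g)
p,q=cur()
up=[.535,.25,.38]
T=toolR(173.6,0);plan(p,q,[([.45,-.1,.40],toolR(95),11),(up,T,10)])
E
```

```text
[0.5206813  0.24946559 0.082     ]
{'tx': 3.66, 'ty': -3.19, 'tz': 0.04, 'wx': -0.01, 'wy': -0.01, 'wz': -7.14}
{'tx': 4.03, 'ty': -2.71, 'tz': 0.04, 'wx': -0.01, 'wy': -0.01, 'wz': -7.14}
{'tx': 4.34, 'ty': -2.19, 'tz': 0.04, 'wx': -0.01, 'wy': -0.01, 'wz': -7.14}
{'tx': 4.58, 'ty': -1.63, 'tz': 0.04, 'wx': -0.01, 'wz': -7.14}
{'tx': 4.75, 'ty': -1.05, 'tz': 0.04, 'wy': -0.01, 'wz': -7.14}
{'tx': 4.84, 'ty': -0.46, 'tz': 0.04, 'wx': -0.01, 'wz': -7.14}
{'tx': 4.86, 'ty': 0.15, 'tz': 0.04, 'wy': -0.01, 'wz': -7.13}
{'tx': 4.8, 'ty': 0.75, 'tz': 0.03, 'wx': -0.01, 'wz': -7.14}
{'tx': 4.67, 'ty': 1.34, 'tz': 0.03, 'wx': -0.01, 'wy': -0.01, 'wz': -7.13}
{'tx': 4.47, 'ty': 1.91, 'tz': 0.04, 'wz': -7.14}
{'tx': 4.2, 'ty': 2.46, 'tz': 0.03, 'wx': -0.01, 'wy': -0.01, 'wz': -7.13}
-- [ 0.45 -0.1   0.4 ] rowmax 4.8674942218763855 7.130014025231647
{'tx': 3.41, 'ty': 1.15, 'tz': 0.2, 'wz': -7.86}
{'tx': 3.22, 'ty': 1.61, 'tz': 0.2, 'wz': -7.86}
{'tx': 2.97, 'ty': 2.03, 'tz': 0.2, 'wz': -7.86}
{'tx': 2.67, 'ty': 2.42, 'tz': 0.2, 'wz': -7.86}
{'tx': 2.31, 'ty': 2.76, 'tz': 0.2, 'wz': -7.86}
{'tx': 1.91, 'ty': 3.05, 'tz': 0.2, 'wz': -7.86}
{'tx': 1.48, 'ty': 3.29, 'tz': 0.2, 'wz': -7.86}
{'tx': 1.01, 'ty': 3.46, 'tz': 0.2, 'wz': -7.86}
{'tx': 0.53, 'ty': 3.56, 'tz': 0.2, 'wz': -7.86}
{'tx': 0.04, 'ty': 3.61, 'tz': 0.2, 'wy': 0.01, 'wz': -7.86}
-- [0.535  0.2501 0.38  ] rowmax 3.615757182112759 7.860006361320582
```

View pics/fit0.png

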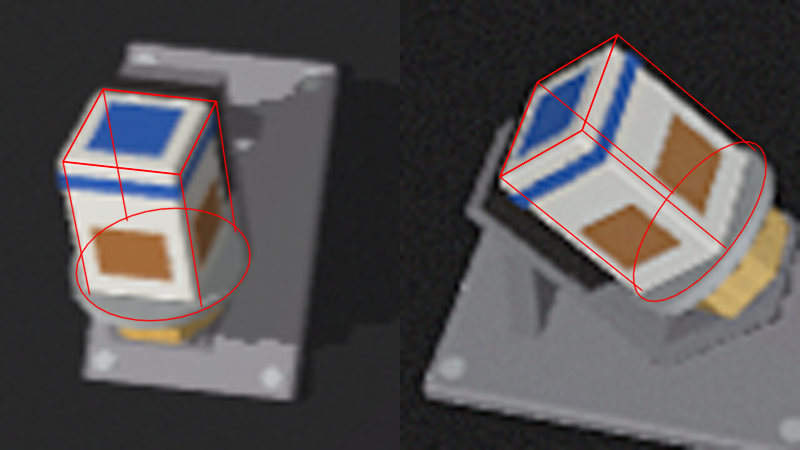

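The overlay lies on the cartridge to within about 2 mm in both views. Moving over to it now.

{"api": "carry_out", "payload": {"motion": [{"jaw": 1, "tx": 3.66, "ty": -3.19, "wz": -7.14}, {"jaw": 1, "tx": 4.03, "ty": -2.71, "wz": -7.14}, {"jaw": 1, "tx": 4.34, "ty": -2.19, "wz": -7.14}, {"jaw": 1, "tx": 4.58, "ty": -1.63, "wz": -7.14}, {"jaw": 1, "tx": 4.75, "ty": -1.05, "wz": -7.14}, {"jaw": 1, "tx": 4.84, "ty": -0.46, "wz": -7.14}, {"jaw": 1, "tx": 4.86, "ty": 0.15, "wz": -7.14}, {"jaw": 1, "tx": 4.8, "ty": 0.75, "wz": -7.14}, {"jaw": 1, "tx": 4.67, "ty": 1.34, "wz": -7.14}, {"jaw": 1, "tx": 4.47, "ty": 1.91, "wz": -7.14}, {"jaw": 1, "tx": 4.2, "ty": 2.46, "wz": -7.14}, {"jaw": 1, "tx": 3.41, "ty": 1.15, "tz": 0.2, "wz": -7.86}, {"jaw": 1, "tx": 3.22, "ty": 1.61, "tz": 0.2, "wz": -7.86}, {"jaw": 1, "tx": 2.97, "ty": 2.03, "tz": 0.2, "wz": -7.86}, {"jaw": 1, "tx": 2.67, "ty": 2.42, "tz": 0.2, "wz": -7.86}, {"jaw": 1, "tx": 2.31, "ty": 2.76, "tz": 0.2, "wz": -7.86}, {"jaw": 1, "tx": 1.91, "ty": 3.05, "tz": 0.2, "wz": -7.86}, {"jaw": 1, "tx": 1.48, "ty": 3.29, "tz": 0.2, "wz": -7.86}, {"jaw": 1, "tx": 1.01, "ty": 3.46, "tz": 0.2, "wz": -7.86}, {"jaw": 1, "tx": 0.53, "ty": 3.56, "tz": 0.2, "wz": -7.86}]}}

```text
invalid input at $.motion[0]: expected keys jaw, tx, ty, tz, wx, wy, wz
```

{"api": "carry_out", "payload": {"motion": [{"jaw": 1, "tx": 3.66, "ty": -3.19, "tz": 0, "wx": 0, "wy": 0, "wz": -7.14}, {"jaw": 1, "tx": 4.03, "ty": -2.71, "tz": 0, "wx": 0, "wy": 0, "wz": -7.14}, {"jaw": 1, "tx": 4.34, "ty": -2.19, "tz": 0, "wx": 0, "wy": 0, "wz": -7.14}, {"jaw": 1, "tx": 4.58, "ty": -1.63, "tz": 0, "wx": 0, "wy": 0, "wz": -7.14}, {"jaw": 1, "tx": 4.75, "ty": -1.05, "tz": 0, "wx": 0, "wy": 0, "wz": -7.14}, {"jaw": 1, "tx": 4.84, "ty": -0.46, "tz": 0, "wx": 0, "wy": 0, "wz": -7.14}, {"jaw": 1, "tx": 4.86, "ty": 0.15, "tz": 0, "wx": 0, "wy": 0, "wz": -7.14}, {"jaw": 1, "tx": 4.8, "ty": 0.75, "tz": 0, "wx": 0, "wy": 0, "wz": -7.14}, {"jaw": 1, "tx": 4.67, "ty": 1.34, "tz": 0, "wx": 0, "wy": 0, "wz": -7.14}, {"jaw": 1, "tx": 4.47, "ty": 1.91, "tz": 0, "wx": 0, "wy": 0, "wz": -7.14}, {"jaw": 1, "tx": 4.2, "ty": 2.46, "tz": 0, "wx": 0, "wy": 0, "wz": -7.14}, {"jaw": 1, "tx": 3.41, "ty": 1.15, "tz": 0.2, "wx": 0, "wy": 0, "wz": -7.86}, {"jaw": 1, "tx": 3.22, "ty": 1.61, "tz": 0.2, "wx": 0, "wy": 0, "wz": -7.86}, {"jaw": 1, "tx": 2.97, "ty": 2.03, "tz": 0.2, "wx": 0, "wy": 0, "wz": -7.86}, {"jaw": 1, "tx": 2.67, "ty": 2.42, "tz": 0.2, "wx": 0, "wy": 0, "wz": -7.86}, {"jaw": 1, "tx": 2.31, "ty": 2.76, "tz": 0.2, "wx": 0, "wy": 0, "wz": -7.86}, {"jaw": 1, "tx": 1.91, "ty": 3.05, "tz": 0.2, "wx": 0, "wy": 0, "wz": -7.86}, {"jaw": 1, "tx": 1.48, "ty": 3.29, "tz": 0.2, "wx": 0, "wy": 0, "wz": -7.86}, {"jaw": 1, "tx": 1.01, "ty": 3.46, "tz": 0.2, "wx": 0, "wy": 0, "wz": -7.86}, {"jaw": 1, "tx": 0.53, "ty": 3.56, "tz": 0.2, "wx": 0, "wy": 0, "wz": -7.86}], "force": 60}}

```text
clock: 2.6
tcp_pos: [0.5263, 0.216, 0.3861]
orientation: [-0.0, 0.122, 0.993, -0.0]
wrist_force: [0.4, 0.5, -0.4]
finger_gap: 0.0855
```

```bash
python3 - <<'E'
from h import *
g=np.array([.5205,.2490,.082])
Q=toolR(173.6,20);p,q=cur();T=tcp_for(g,Q)
print(T)
plan(p,q,[(T-Q.apply([0,0,.09]),Q,4),(T,Q,5)])
E
```

```text
[0.57318274 0.24309068 0.22765236]
{'tx': -1.74, 'ty': 1.04, 'tz': 1.85, 'wx': 0.32, 'wy': 4.98, 'wz': -1.87}
{'tx': -1.92, 'ty': 0.99, 'tz': 1.68, 'wx': 0.32, 'wy': 4.98, 'wz': -1.87}
{'tx': -2.09, 'ty': 0.94, 'tz': 1.5, 'wx': 0.32, 'wy': 4.99, 'wz': -1.88}
{'tx': -2.25, 'ty': 0.87, 'tz': 1.3, 'wx': 0.33, 'wy': 4.98, 'wz': -1.87}
-- [0.6038 0.2397 0.3122] rowmax 2.740328447467566 5.329746710679599
{'tz': 1.8}
{'tz': 1.8}
{'tz': 1.8}
{'tz': 1.8}
{'tz': 1.8}
-- [0.5732 0.2431 0.2277] rowmax 1.8 0.0
```

{"api": "carry_out", "payload": {"motion": [{"jaw": 1, "tx": -1.74, "ty": 1.04, "tz": 1.85, "wx": 0.32, "wy": 4.98, "wz": -1.87}, {"jaw": 1, "tx": -1.92, "ty": 0.99, "tz": 1.68, "wx": 0.32, "wy": 4.98, "wz": -1.87}, {"jaw": 1, "tx": -2.09, "ty": 0.94, "tz": 1.5, "wx": 0.32, "wy": 4.98, "wz": -1.87}, {"jaw": 1, "tx": -2.25, "ty": 0.87, "tz": 1.3, "wx": 0.32, "wy": 4.98, "wz": -1.87}, {"jaw": 1, "tx": 0, "ty": 0, "tz": 1.8, "wx": 0, "wy": 0, "wz": 0}, {"jaw": 1, "tx": 0, "ty": 0, "tz": 1.8, "wx": 0, "wy": 0, "wz": 0}, {"jaw": 1, "tx": 0, "ty": 0, "tz": 0, "wx": 0, "wy": 0, "wz": 0}]}}

```text
clock: 3.48
tcp_pos: [0.591, 0.2395, 0.277]
orientation: [-0.175, 0.057, 0.983, 0.01]
wrist_force: [0.2, 0.1, 0.5]
finger_gap: 0.0857
```

```bash
python3 - <<'E'
from h import *
g=np.array([.5205,.2490,.082])
Q=toolR(173.6,20);p,q=cur();T=tcp_for(g,Q)
print(p,np.degrees((q.inv()*Q).as_rotvec()),get_state()["joint_pos"].round(2))
a=shot("top",(75,170,120,120),"a",scale=3.3);b=shot("side",(220,280,120,120),"b",scale=3.3)
cv2.imwrite("pics/pre1.png",np.hstack([a,b]))
plan(p,q,[(T,Q,4)])
E
```

```text
[0.59099183 0.23953845 0.27696603] [ 0.03841909 -0.17338607 -0.26790621] [0.24 0.66 0.25 1.49 0.12 0.33]
{'ty': 0.04, 'tz': 1.31, 'wx': 0.01, 'wy': -0.04, 'wz': -0.07}
{'ty': 0.04, 'tz': 1.31, 'wx': 0.01, 'wy': -0.04, 'wz': -0.07}
{'ty': 0.04, 'tz': 1.32, 'wx': 0.01, 'wy': -0.05, 'wz': -0.06}
{'ty': 0.03, 'tz': 1.31, 'wx': 0.01, 'wy': -0.04, 'wz': -0.07}
-- [0.5732 0.2431 0.2277] rowmax 1.3103434664239755 0.08124038404635961
```

View pics/pre1.png

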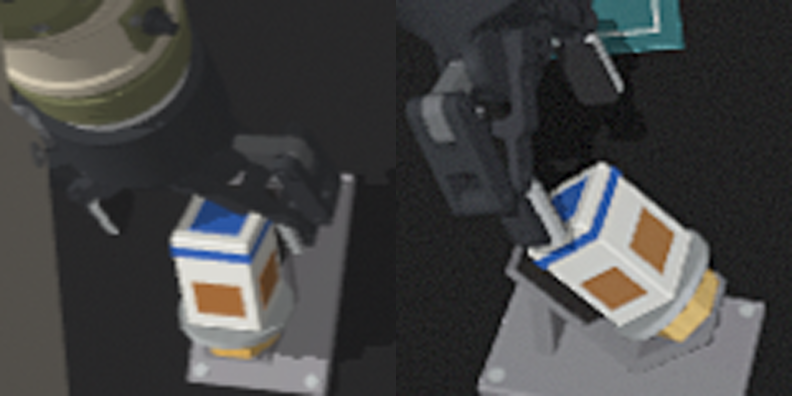

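The open fingers straddle the housing: in the top crop the pads are at (105,215) and (295,235), with the housing between. Continuing down and closing.

{"api": "carry_out", "payload": {"motion": [{"jaw": 1, "tx": 0, "ty": 0.04, "tz": 1.31, "wx": 0, "wy": 0, "wz": 0}, {"jaw": 1, "tx": 0, "ty": 0.04, "tz": 1.31, "wx": 0, "wy": 0, "wz": 0}, {"jaw": 1, "tx": 0, "ty": 0.04, "tz": 1.31, "wx": 0, "wy": 0, "wz": 0}, {"jaw": 1, "tx": 0, "ty": 0.04, "tz": 1.31, "wx": 0, "wy": 0, "wz": 0}, {"jaw": 1, "tx": 0, "ty": 0, "tz": 0, "wx": 0, "wy": 0, "wz": 0}]}}

```text
clock: 4.2
tcp_pos: [0.5733, 0.2433, 0.2283]
orientation: [-0.174, 0.057, 0.983, 0.01]
wrist_force: [0.1, -0.8, 0.1]
finger_gap: 0.0852
```

{"api": "carry_out", "payload": {"motion": [{"jaw": 0, "tx": 0, "ty": 0, "tz": 0, "wx": 0, "wy": 0, "wz": 0}, {"jaw": -1, "tx": 0, "ty": 0, "tz": 0, "wx": 0, "wy": 0, "wz": 0}, {"jaw": -1, "tx": 0, "ty": 0, "tz": 0, "wx": 0, "wy": 0, "wz": 0}, {"jaw": -1, "tx": 0, "ty": 0, "tz": 0, "wx": 0, "wy": 0, "wz": 0}, {"jaw": -1, "tx": 0, "ty": 0, "tz": 0, "wx": 0, "wy": 0, "wz": 0}, {"jaw": -1, "tx": 0, "ty": 0, "tz": 0, "wx": 0, "wy": 0, "wz": 0}], "force": 60}}

```text
clock: 4.95
tcp_pos: [0.5746, 0.2436, 0.2306]
orientation: [-0.172, 0.057, 0.983, 0.011]
wrist_force: [2.0, 3.1, 4.9]
finger_gap: 0.0395
```

```bash
python3 - <<'E'
from h import *
s=get_state();print(s["finger_gap"],s["wrist_force"],s["tcp_pos"])
p,q=cur();plan(p,q,[(p+[0,0,.1],q,5)])
E
```

```text
0.03951430670647446 [2.01328235 3.07176437 4.93371357] [0.57459429 0.24356166 0.23061095]
{'tx': 0.68, 'tz': -1.88}
{'tx': 0.68, 'tz': -1.88}
{'tx': 0.68, 'ty': 0.01, 'tz': -1.88}
{'tx': 0.68, 'tz': -1.88}
{'tx': 0.68, 'ty': 0.01, 'tz': -1.89}
-- [0.5746 0.2436 0.3307] rowmax 2.008631374842084 0.0
```

{"api": "carry_out", "payload": {"motion": [{"jaw": -1, "tx": 0.34, "ty": 0, "tz": -0.94, "wx": 0, "wy": 0, "wz": 0}, {"jaw": -1, "tx": 0.68, "ty": 0, "tz": -1.88, "wx": 0, "wy": 0, "wz": 0}, {"jaw": -1, "tx": 0.68, "ty": 0, "tz": -1.88, "wx": 0, "wy": 0, "wz": 0}, {"jaw": -1, "tx": 0.68, "ty": 0, "tz": -1.88, "wx": 0, "wy": 0, "wz": 0}, {"jaw": -1, "tx": 0.68, "ty": 0, "tz": -1.88, "wx": 0, "wy": 0, "wz": 0}, {"jaw": -1, "tx": 0.68, "ty": 0, "tz": -1.88, "wx": 0, "wy": 0, "wz": 0}, {"jaw": -1, "tx": 0, "ty": 0, "tz": 0, "wx": 0, "wy": 0, "wz": 0}]}}

```text
clock: 5.82
tcp_pos: [0.5745, 0.2431, 0.3409]
orientation: [-0.172, 0.057, 0.983, 0.01]
wrist_force: [0.2, 1.1, -3.7]
finger_gap: 0.0394
```

```bash
python3 - <<'E'
from h import *
s=get_state();print(s["finger_gap"],s["wrist_force"],s["tcp_pos"],s["joint_pos"].round(2))
a=eyes.read_camera("top");b=eyes.read_camera("side")
cv2.imwrite("pics/top1.png",a);cv2.imwrite("pics/side1.png",b)
# assumed: no slip: cartridge pose in tool from grasp
p,q=cur()
Qt=toolR(173.6,20);g=np.array([.5205,.2490,.082]);
Z=R.from_euler('z',-6.4,degrees=True);Qc=Z*R.from_euler('y',45,degrees=True);Pc=np.array([.5177,.2498,0])+Z.apply([-.035,0,.044])
# grasped tool pose
pg=np.array([.5746,.2436,.2306]);qg=R.from_quat([.057,.983,.011,-.172])
rel=qg.inv()*Qc;rp=qg.inv().apply(Pc-pg);print("rel",rel.as_matrix().round(3),rp)
P=p+q.apply(rp);Q=q*rel
im=np.hstack([shot(("top","pics/top1.png"),(60,150,140,140),"a",P,Q,2.85),shot(("side","pics/side1.png"),(210,220,140,140),"b",P,Q,2.85)])
cv2.imwrite("pics/lift1.png",im)
E
```

```text
0.03943605795593504 [ 0.15383227  1.11732026 -3.65276481] [0.57445351 0.24307556 0.34085882] [0.25 0.6  0.3  1.6  0.12 0.34]
rel [[-0.905  0.004 -0.425]
 [ 0.002  1.     0.005]
 [ 0.425  0.003 -0.905]] [ 0.02337038 -0.00097259  0.20683337]
```

View pics/lift1.png

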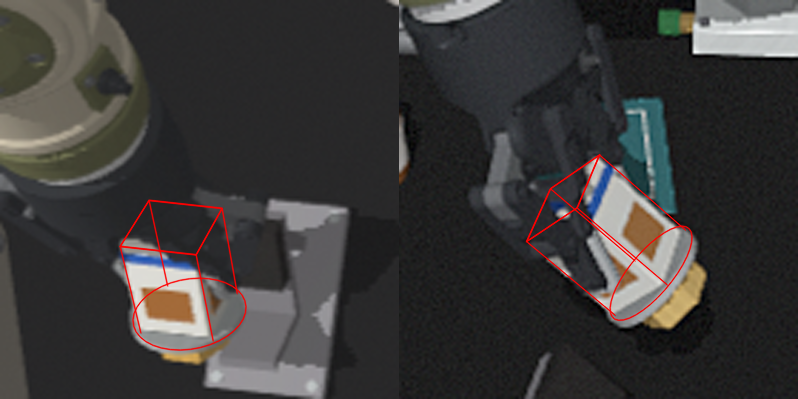

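```bash
cat >> h.py <<'E'
REL=R.from_matrix(np.array([[-.905,.004,-.425],[.002,1,.005],[.425,.003,-.905]]));RP=np.array([.02337,-.00097,.20683])
E
python3 - <<'E'
from h import *
p,q=cur()
Qc=R.from_euler('z',-6.4,degrees=True)
Qt=Qc*REL.inv()
def T(P): return np.array(P)-Qt.apply(RP)
print(T([.5916,-.0248,.06]))
plan(p,q,[(T([.5916,-.0248,.07]),Qt,12)])
E
```

```text
[ 0.52527343 -0.01717227  0.25715058]
{'tx': -0.06, 'ty': -2.2, 'tz': 0.61, 'wx': -0.03, 'wy': -3.76, 'wz': -0.01}
{'tx': -0.02, 'ty': -2.2, 'tz': 0.62, 'wx': -0.02, 'wy': -3.76, 'wz': -0.01}
{'tx': 0.02, 'ty': -2.2, 'tz': 0.62, 'wx': -0.03, 'wy': -3.76, 'wz': -0.01}
{'tx': 0.06, 'ty': -2.2, 'tz': 0.61, 'wx': -0.02, 'wy': -3.76, 'wz': -0.01}
{'tx': 0.1, 'ty': -2.2, 'tz': 0.61, 'wx': -0.03, 'wy': -3.76, 'wz': -0.01}
{'tx': 0.14, 'ty': -2.2, 'tz': 0.6, 'wx': -0.02, 'wy': -3.76, 'wz': -0.01}
{'tx': 0.18, 'ty': -2.2, 'tz': 0.58, 'wx': -0.03, 'wy': -3.76, 'wz': -0.01}
{'tx': 0.22, 'ty': -2.2, 'tz': 0.57, 'wx': -0.03, 'wy': -3.76, 'wz': -0.02}
{'tx': 0.26, 'ty': -2.21, 'tz': 0.55, 'wx': -0.02, 'wy': -3.77, 'wz': -0.01}
{'tx': 0.29, 'ty': -2.21, 'tz': 0.53, 'wx': -0.03, 'wy': -3.76, 'wz': -0.02}
{'tx': 0.33, 'ty': -2.2, 'tz': 0.52, 'wx': -0.02, 'wy': -3.77, 'wz': -0.01}
{'tx': 0.36, 'ty': -2.21, 'tz': 0.49, 'wx': -0.03, 'wy': -3.76, 'wz': -0.02}
-- [ 0.5252 -0.0172  0.2671] rowmax 2.2921169254643186 3.7601728683665594
```

{"api": "carry_out", "payload": {"motion": [{"jaw": -1, "tx": -0.06, "ty": -2.2, "tz": 0.61, "wx": 0, "wy": -3.76, "wz": 0}, {"jaw": -1, "tx": -0.02, "ty": -2.2, "tz": 0.62, "wx": 0, "wy": -3.76, "wz": 0}, {"jaw": -1, "tx": 0.02, "ty": -2.2, "tz": 0.62, "wx": 0, "wy": -3.76, "wz": 0}, {"jaw": -1, "tx": 0.06, "ty": -2.2, "tz": 0.61, "wx": 0, "wy": -3.76, "wz": 0}, {"jaw": -1, "tx": 0.1, "ty": -2.2, "tz": 0.61, "wx": 0, "wy": -3.76, "wz": 0}, {"jaw": -1, "tx": 0.14, "ty": -2.2, "tz": 0.6, "wx": 0, "wy": -3.76, "wz": 0}, {"jaw": -1, "tx": 0.18, "ty": -2.2, "tz": 0.58, "wx": 0, "wy": -3.76, "wz": 0}, {"jaw": -1, "tx": 0.22, "ty": -2.2, "tz": 0.57, "wx": 0, "wy": -3.76, "wz": 0}, {"jaw": -1, "tx": 0.26, "ty": -2.21, "tz": 0.55, "wx": 0, "wy": -3.77, "wz": 0}, {"jaw": -1, "tx": 0.29, "ty": -2.21, "tz": 0.53, "wx": 0, "wy": -3.76, "wz": 0}, {"jaw": -1, "tx": 0.33, "ty": -2.2, "tz": 0.52, "wx": 0, "wy": -3.77, "wz": 0}, {"jaw": -1, "tx": 0.36, "ty": -2.21, "tz": 0.49, "wx": 0, "wy": -3.76, "wz": 0}, {"jaw": -1, "tx": 0, "ty": 0, "tz": 0, "wx": 0, "wy": 0, "wz": 0}]}}

```text
clock: 7.55
tcp_pos: [0.5228, -0.0178, 0.266]
orientation: [0.215, 0.058, 0.975, -0.012]
wrist_force: [-0.6, -0.4, -3.4]
finger_gap: 0.0394
```

```bash
python3 - <<'E'
from h import *
p,q=cur();print(p,get_state()["joint_pos"].round(2))
cv2.imwrite("pics/top2.png",eyes.read_camera("top"));cv2.imwrite("pics/side2.png",eyes.read_camera("side"))
P=p+q.apply(RP);Q=q*REL;print(P)
im=np.hstack([shot(("top","pics/top2.png"),(260,150,100,120),"a",P,Q,4),shot(("side","pics/side2.png"),(220,190,100,120),"b",P,Q,4)])
cv2.imwrite("pics/hover1.png",im)
E
```

```text
[ 0.52280739 -0.01776604  0.26601997] [-0.2   0.13 -0.62  0.39  0.03 -0.07]
[ 0.58807066 -0.02639085  0.06855589]
```

View pics/hover1.png

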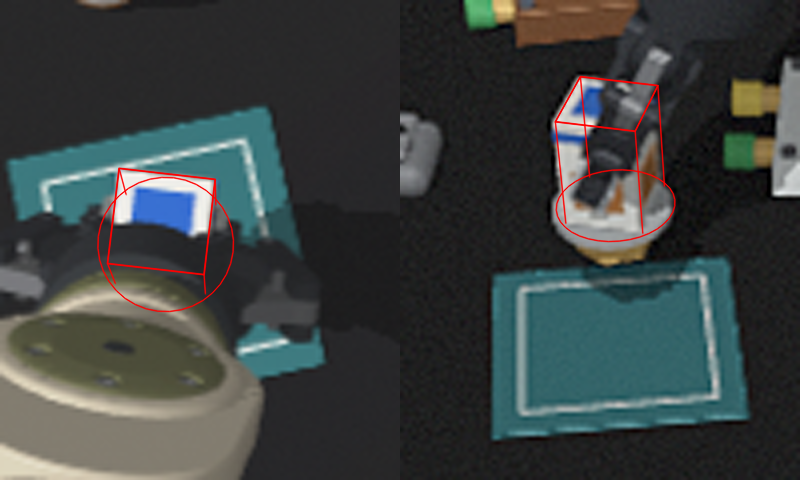

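```bash
python3 - <<'E'
from h import *
p,q=cur()
ims=[]
for d in (0,-4,-7):
    g=p+q.apply([0,0,.15]); 
    W=q*R.from_euler('y',d,degrees=True)*q.inv()
    P=g+W.apply(p+q.apply(RP)-g);Q=W*q*REL
    print(d,np.degrees(np.arccos(Q.as_matrix()[2,2])),Q.as_matrix()[:,2].round(3))
    ims.append(shot(("side","pics/side2.png"),(250,200,44,60),"b",P,Q,6))
cv2.imwrite("pics/tilt1.png",np.hstack(ims))
E
```

```text
0 0.269665894130281 [0.003 0.003 1.   ]
-4 3.831697529131281 [-0.066  0.011  0.998]
-7 6.829245556258975 [-0.118  0.017  0.993]
```

View pics/tilt1.png

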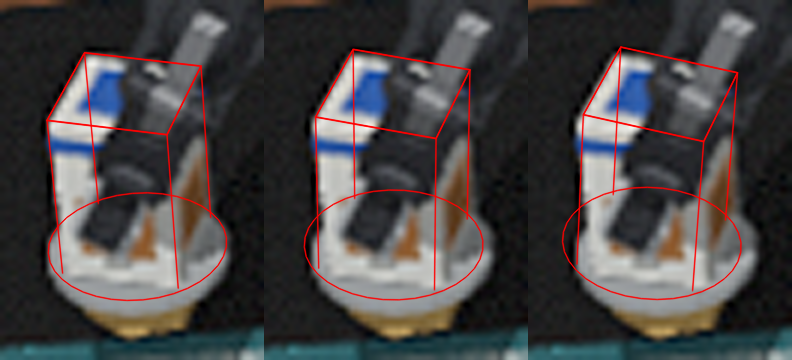

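```bash
python3 - <<'E'
from h import *
p,q=cur();g=p+q.apply([0,0,.15]);q2=q*R.from_euler('y',5,degrees=True)
plan(p,q,[(g-q2.apply([0,0,.15])+[0.002,0,-.03],q2,3)])
E
```

```text
{'tx': -0.07, 'ty': 0.01, 'tz': 0.95, 'wy': 1.67}
{'tx': -0.1, 'ty': 0.01, 'tz': 0.95, 'wy': 1.66}
{'tx': -0.13, 'tz': 0.95, 'wy': 1.67}
-- [ 0.5382 -0.0183  0.2424] rowmax 0.9588534820294495 1.67
```

{"api": "carry_out", "payload": {"motion": [{"jaw": -1, "tx": -0.07, "ty": 0, "tz": 0.95, "wx": 0, "wy": 1.67, "wz": 0}, {"jaw": -1, "tx": -0.1, "ty": 0, "tz": 0.95, "wx": 0, "wy": 1.67, "wz": 0}, {"jaw": -1, "tx": -0.13, "ty": 0, "tz": 0.95, "wx": 0, "wy": 1.67, "wz": 0}, {"jaw": -1, "tx": 0, "ty": 0, "tz": 0, "wx": 0, "wy": 0, "wz": 0}]}}

```text
clock: 8.15
tcp_pos: [0.5397, -0.0186, 0.2423]
orientation: [0.174, 0.057, 0.983, -0.01]
wrist_force: [-0.5, -0.6, -3.9]
finger_gap: 0.0392
```

```bash
python3 - <<'E'
from h import *
p,q=cur();print(p)
cv2.imwrite("pics/side3.png",eyes.read_camera("side"))
ims=[]
for d in (-3,-5,-7):
    g=p+q.apply([0,0,.15]); 
    W=q*R.from_euler('y',d,degrees=True)*q.inv()
    P=g+W.apply(p+q.apply(RP)-g)-[0,0,.003];Q=W*q*REL
    print(d,P,Q.as_matrix()[:,2].round(3))
    ims.append(shot(("side","pics/side3.png"),(250,210,44,60),"b",P,Q,6))
cv2.imwrite("pics/tilt2.png",np.hstack(ims))
M=q.inv().as_matrix()
print("1cm down in tool:",(M@[0,0,-1]).round(3))
E
```

```text
[ 0.53965725 -0.01859694  0.24225026]
-3 [ 0.59131758 -0.02546739  0.036881  ] [ 0.037 -0.     0.999]
-5 [ 0.593447   -0.02571611  0.03694381] [0.003 0.004 1.   ]
-7 [ 0.59557294 -0.02596447  0.0370814 ] [-0.032  0.008  0.999]
1cm down in tool: [ 0.343 -0.001  0.94 ]
```

View pics/tilt2.png

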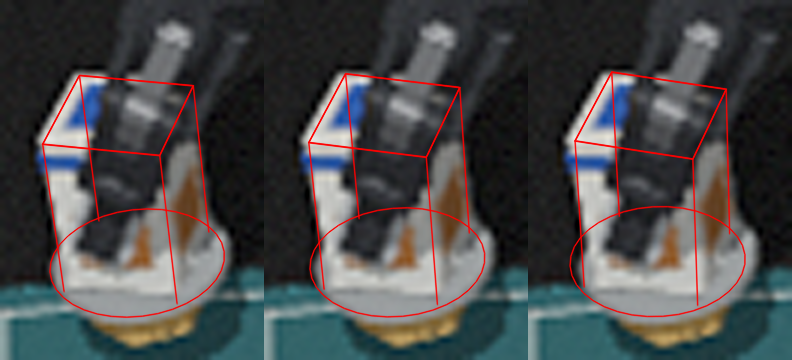

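{"api": "carry_out", "payload": {"motion": [{"jaw": -1, "tx": 0.31, "ty": 0, "tz": 0.85, "wx": 0, "wy": 0, "wz": 0}, {"jaw": -1, "tx": 0.31, "ty": 0, "tz": 0.85, "wx": 0, "wy": 0, "wz": 0}, {"jaw": -1, "tx": 0.31, "ty": 0, "tz": 0.85, "wx": 0, "wy": 0, "wz": 0}, {"jaw": -1, "tx": 0.07, "ty": 0, "tz": 0.19, "wx": 0, "wy": 0, "wz": 0}, {"jaw": -1, "tx": 0, "ty": 0, "tz": 0, "wx": 0, "wy": 0, "wz": 0}]}}

```text
clock: 8.82
tcp_pos: [0.5392, -0.0187, 0.2141]
orientation: [0.175, 0.057, 0.983, -0.01]
wrist_force: [-0.9, 0.2, -2.2]
finger_gap: 0.0392
```

{"api": "carry_out", "payload": {"motion": [{"jaw": -1, "tx": 0.07, "ty": 0, "tz": 0.19, "wx": 0, "wy": 0, "wz": 0}, {"jaw": -1, "tx": 0, "ty": 0, "tz": 0, "wx": 0, "wy": 0, "wz": 0}]}}

```text
clock: 9.07
tcp_pos: [0.5393, -0.0187, 0.2124]
orientation: [0.175, 0.057, 0.983, -0.01]
wrist_force: [0.3, 0.3, -2.5]
finger_gap: 0.0396
```

{"api": "carry_out", "payload": {"motion": [{"jaw": -1, "tx": 0.07, "ty": 0, "tz": 0.19, "wx": 0, "wy": 0, "wz": 0}, {"jaw": -1, "tx": 0, "ty": 0, "tz": 0, "wx": 0, "wy": 0, "wz": 0}]}}

```text
clock: 9.32
tcp_pos: [0.5392, -0.0187, 0.2101]
orientation: [0.175, 0.057, 0.983, -0.01]
wrist_force: [0.4, -0.2, -2.9]
finger_gap: 0.0394
```

{"api": "carry_out", "payload": {"motion": [{"jaw": -1, "tx": 0.07, "ty": 0, "tz": 0.19, "wx": 0, "wy": 0, "wz": 0}, {"jaw": -1, "tx": 0, "ty": 0, "tz": 0, "wx": 0, "wy": 0, "wz": 0}]}}

```text
clock: 9.57
tcp_pos: [0.5392, -0.0187, 0.208]
orientation: [0.175, 0.057, 0.983, -0.01]
wrist_force: [0.1, -0.1, -3.0]
finger_gap: 0.0394
```

{"api": "carry_out", "payload": {"motion": [{"jaw": -1, "tx": 0.05, "ty": 0, "tz": 0.14, "wx": 0, "wy": 0, "wz": 0}, {"jaw": -1, "tx": 0, "ty": 0, "tz": 0, "wx": 0, "wy": 0, "wz": 0}]}}

```text
clock: 9.82
tcp_pos: [0.5392, -0.0187, 0.2066]
orientation: [0.175, 0.057, 0.983, -0.01]
wrist_force: [0.2, -0.0, -2.1]
finger_gap: 0.0392
```

{"api": "carry_out", "payload": {"motion": [{"jaw": -1, "tx": 0.05, "ty": 0, "tz": 0.14, "wx": 0, "wy": 0, "wz": 0}, {"jaw": -1, "tx": 0, "ty": 0, "tz": 0, "wx": 0, "wy": 0, "wz": 0}]}}

```text
clock: 10.07
tcp_pos: [0.5394, -0.0187, 0.2058]
orientation: [0.175, 0.057, 0.983, -0.01]
wrist_force: [-3.1, 1.8, 2.6]
finger_gap: 0.0391
```

```bash
python3 - <<'E'
from h import *
shot("side",(220,190,100,100),"dn",scale=6)
E
```

```text
(no output)
```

View pics/dn.png

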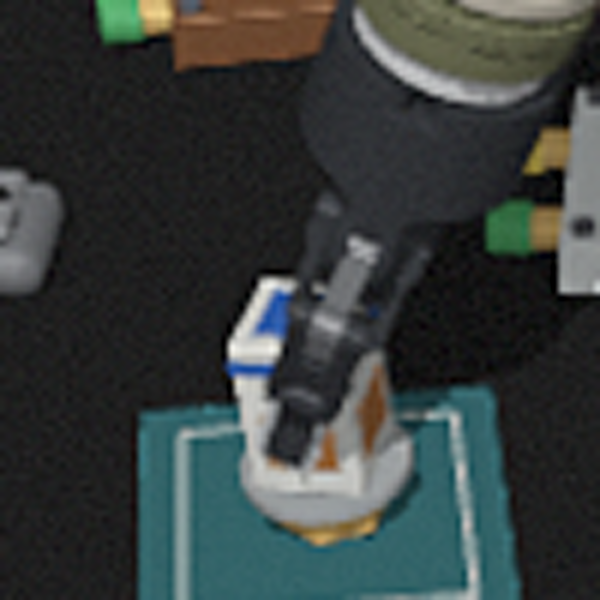

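Contact felt: the vertical force went from -3 to +2.6 N. The foot is on the mat inside the pale line, at about (320,535) in the crop. Releasing.

{"api": "carry_out", "payload": {"motion": [{"jaw": 0.2, "tx": 0, "ty": 0, "tz": 0, "wx": 0, "wy": 0, "wz": 0}, {"jaw": 1, "tx": 0, "ty": 0, "tz": 0, "wx": 0, "wy": 0, "wz": 0}, {"jaw": 1, "tx": 0, "ty": 0, "tz": 0, "wx": 0, "wy": 0, "wz": 0}, {"jaw": 1, "tx": 0, "ty": 0, "tz": 0, "wx": 0, "wy": 0, "wz": 0}, {"jaw": 1, "tx": 0, "ty": 0, "tz": 0, "wx": 0, "wy": 0, "wz": 0}, {"jaw": 1, "tx": 0, "ty": 0, "tz": -1.5, "wx": 0, "wy": 0, "wz": 0}, {"jaw": 1, "tx": 0, "ty": 0, "tz": -3, "wx": 0, "wy": 0, "wz": 0}, {"jaw": 1, "tx": 0, "ty": 0, "tz": -4, "wx": 0, "wy": 0, "wz": 0}, {"jaw": 1, "tx": 0, "ty": 0, "tz": -4, "wx": 0, "wy": 0, "wz": 0}, {"jaw": 1, "tx": 0, "ty": 0, "tz": -1, "wx": 0, "wy": 0, "wz": 0}, {"jaw": 1, "tx": 0, "ty": 0, "tz": 0, "wx": 0, "wy": 0, "wz": 0}]}}

```text
clock: 11.5
tcp_pos: [0.493, -0.0134, 0.3329]
orientation: [0.176, 0.057, 0.983, -0.01]
wrist_force: [0.1, -0.4, -0.4]
finger_gap: 0.0852
```

```bash
python3 - <<'E'
from h import *
p,q=cur();print(p)
cv2.imwrite("pics/top4.png",eyes.read_camera("top"));cv2.imwrite("pics/side4.png",eyes.read_camera("side"))
P=[.593,-.026,.003];Q=R.from_euler('z',-6.4,degrees=True)
im=np.hstack([shot(("top","pics/top4.png"),(260,170,80,90),"a",P,Q,5),shot(("side","pics/side4.png"),(230,220,80,90),"b",P,Q,5)])
cv2.imwrite("pics/stand.png",im)
E
```

```text
[ 0.49299146 -0.01335483  0.33290534]
```

View pics/stand.png

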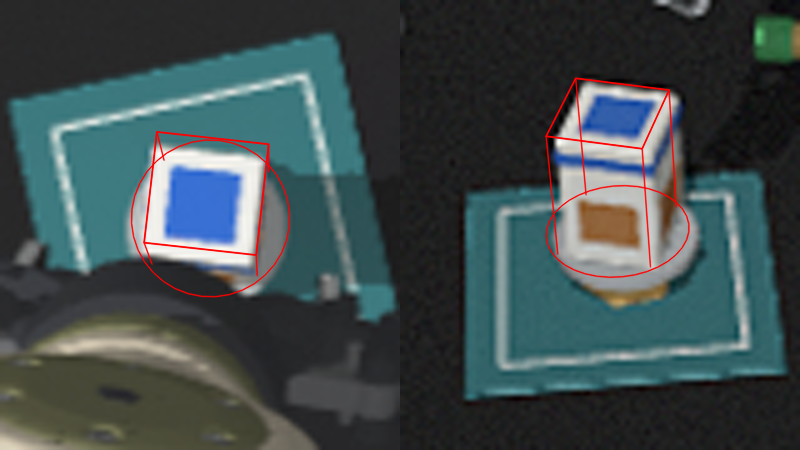

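```bash
python3 - <<'E'
from h import *
T=lambda i,x,y:("top",i,260+x/5,170+y/5);S=lambda i,x,y:("side",i,230+(x-400)/5,220+y/5)
# idx 0:+x+y 1:+x-y 2:-x-y 3:-x+y
o=[T(0,152,147),T(1,268,155),T(2,256,258),T(3,143,245),S(1,580,83),S(2,682,98),S(3,650,160),S(0,555,145)]
x,f=fit(rect(.02,.02,.085),o,.003,[.59,-.025,-.1]);print(x,np.degrees(x[2]),f.reshape(-1,2).round(1).tolist())
P=[x[0],x[1],.003];Q=R.from_euler('z',x[2])
im=np.hstack([shot(("top","pics/top4.png"),(260,170,80,90),"a",P,Q,5),shot(("side","pics/side4.png"),(230,220,80,90),"b",P,Q,5)])
cv2.imwrite("pics/stand2.png",im)
E
```

```text
[ 0.5887844  -0.02477358 -0.10482473] -6.006014811240752 [[-0.3, -1.1], [-1.1, -0.4], [-1.1, 1.2], [-0.9, 1.5], [0.5, -0.9], [-1.2, -1.7], [0.0, -2.3], [-0.3, -1.7]]
```

View pics/stand2.png

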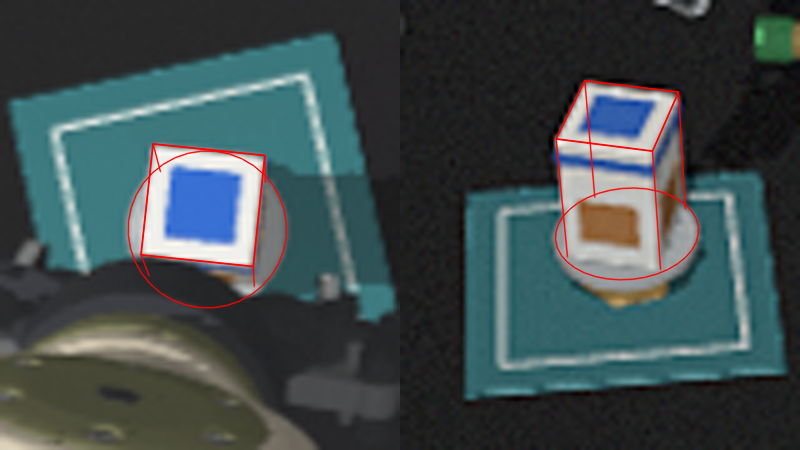

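```bash
python3 - <<'E'
from h import *
p,q=cur();Q=toolR(174)
plan(p,q,[([.5888,-.0246,.32],Q,6)])
E
```

```text
{'tx': -1.45, 'tz': 0.73, 'wx': -0.01, 'wy': 3.35, 'wz': -0.11}
{'tx': -1.49, 'tz': 0.64, 'wx': -0.01, 'wy': 3.35, 'wz': -0.11}
{'tx': -1.53, 'ty': -0.01, 'tz': 0.55, 'wx': -0.01, 'wy': 3.35, 'wz': -0.12}
{'tx': -1.56, 'ty': -0.01, 'tz': 0.46, 'wx': -0.02, 'wy': 3.35, 'wz': -0.12}
{'tx': -1.58, 'ty': -0.01, 'tz': 0.37, 'wx': -0.01, 'wy': 3.35, 'wz': -0.11}
{'tx': -1.6, 'ty': -0.02, 'tz': 0.27, 'wx': -0.02, 'wy': 3.34, 'wz': -0.12}
-- [ 0.5888 -0.0246  0.32  ] rowmax 1.622744588652201 3.3422148345072014
```

{"api": "carry_out", "payload": {"motion": [{"jaw": 1, "tx": -1.45, "ty": 0, "tz": 0.73, "wx": 0, "wy": 3.35, "wz": -0.11}, {"jaw": 1, "tx": -1.49, "ty": 0, "tz": 0.64, "wx": 0, "wy": 3.35, "wz": -0.11}, {"jaw": 1, "tx": -1.53, "ty": 0, "tz": 0.55, "wx": 0, "wy": 3.35, "wz": -0.11}, {"jaw": 1, "tx": -1.56, "ty": 0, "tz": 0.46, "wx": 0, "wy": 3.35, "wz": -0.11}, {"jaw": 1, "tx": -1.58, "ty": 0, "tz": 0.37, "wx": 0, "wy": 3.35, "wz": -0.11}, {"jaw": 1, "tx": -1.6, "ty": 0, "tz": 0.27, "wx": 0, "wy": 3.35, "wz": -0.11}, {"jaw": 1, "tx": 0, "ty": 0, "tz": 0, "wx": 0, "wy": 0, "wz": 0}, {"jaw": 1, "tx": 0, "ty": 0, "tz": 0, "wx": 0, "wy": 0, "wz": 0}]}}

```text
clock: 12.6
tcp_pos: [0.5888, -0.0241, 0.3197]
orientation: [-0.0, 0.053, 0.999, -0.001]
wrist_force: [-0.0, 0.5, -0.5]
finger_gap: 0.0853
```

```bash
python3 - <<'E'
from h import *
p,q=cur();Q=toolR(174)
print(p,q.as_matrix().round(3))
plan(p,q,[([.5888,-.0246,.25],Q,4),([.5888,-.0246,.213],Q,3)])
E
```

```text
[ 0.58878767 -0.02412744  0.31966224] [[-0.994  0.105 -0.001]
 [ 0.105  0.994 -0.001]
 [ 0.    -0.001 -1.   ]]
{'ty': -0.01, 'tz': 1.74, 'wx': -0.02, 'wy': -0.01, 'wz': -0.01}
{'ty': -0.01, 'tz': 1.74, 'wx': -0.02, 'wy': -0.01, 'wz': -0.01}
{'ty': -0.01, 'tz': 1.74, 'wx': -0.02, 'wz': -0.01}
{'tx': -0.01, 'ty': -0.01, 'tz': 1.75, 'wx': -0.01, 'wy': -0.01, 'wz': -0.01}
-- [ 0.5888 -0.0246  0.25  ] rowmax 1.7500571419242288 0.017320508075688773
{'tz': 1.23}
{'tz': 1.23}
{'tz': 1.24}
-- [ 0.5888 -0.0246  0.213 ] rowmax 1.24 0.0
```

{"api": "carry_out", "payload": {"motion": [{"jaw": 1, "tx": 0, "ty": 0, "tz": 1.74, "wx": 0, "wy": 0, "wz": 0}, {"jaw": 1, "tx": 0, "ty": -0.05, "tz": 1.74, "wx": 0, "wy": 0, "wz": 0}, {"jaw": 1, "tx": 0, "ty": 0, "tz": 1.74, "wx": 0, "wy": 0, "wz": 0}, {"jaw": 1, "tx": 0, "ty": 0, "tz": 1.74, "wx": 0, "wy": 0, "wz": 0}, {"jaw": 1, "tx": 0, "ty": 0, "tz": 1.23, "wx": 0, "wy": 0, "wz": 0}, {"jaw": 1, "tx": 0, "ty": 0, "tz": 1.23, "wx": 0, "wy": 0, "wz": 0}, {"jaw": 1, "tx": 0, "ty": 0, "tz": 1.23, "wx": 0, "wy": 0, "wz": 0}, {"jaw": 1, "tx": 0, "ty": 0, "tz": 0, "wx": 0, "wy": 0, "wz": 0}]}}

```text
clock: 13.6
tcp_pos: [0.5888, -0.0248, 0.2136]
orientation: [-0.0, 0.053, 0.999, -0.001]
wrist_force: [0.2, -0.9, -0.0]
finger_gap: 0.0854
```

{"api": "carry_out", "payload": {"motion": [{"jaw": 0, "tx": 0, "ty": 0, "tz": 0, "wx": 0, "wy": 0, "wz": 0}, {"jaw": -1, "tx": 0, "ty": 0, "tz": 0, "wx": 0, "wy": 0, "wz": 0}, {"jaw": -1, "tx": 0, "ty": 0, "tz": 0, "wx": 0, "wy": 0, "wz": 0}, {"jaw": -1, "tx": 0, "ty": 0, "tz": 0, "wx": 0, "wy": 0, "wz": 0}, {"jaw": -1, "tx": 0, "ty": 0, "tz": 0, "wx": 0, "wy": 0, "wz": 0}, {"jaw": -1, "tx": 0, "ty": 0, "tz": 0, "wx": 0, "wy": 0, "wz": 0}], "force": 70}}

```text
clock: 14.35
tcp_pos: [0.5897, -0.0249, 0.2154]
orientation: [0.001, 0.053, 0.999, -0.001]
wrist_force: [-1.5, 0.3, 5.5]
finger_gap: 0.0389
```

```bash
python3 - <<'E'
from h import *
p,q=cur();s=get_state();print(p,q.as_matrix().round(4),s["wrist_force"],s["ft_torque"])
cv2.imwrite("pics/side5.png",eyes.read_camera("side"))
P=[.5888,-.0246,.003];Q=R.from_euler('z',-6,degrees=True)
shot(("side","pics/side5.png"),(230,200,90,90),"grip5",P,Q,6)
# plan to above the receptacle: offset of foot from tcp assumed
off=P-p;print(off)
Qt=toolR(180-13.7)
g=np.array([.4707,-.2200,.0]); 
plan(p,q,[(p+[0,0,.09],q,5)])
E
```

```text
[ 0.58967445 -0.02487176  0.2153536 ] [[-0.9945  0.105   0.0026]
 [ 0.105   0.9945 -0.0018]
 [-0.0028 -0.0015 -1.    ]] [-1.49579712  0.31659329  5.49935496] [0.04430218 0.09162653 0.01218739]
[-0.00087445  0.00027176 -0.2123536 ]
{'tx': -0.01, 'tz': -1.8}
{'tz': -1.8}
{'tx': -0.01, 'tz': -1.8}
{'ty': -0.01, 'tz': -1.8}
{'tx': -0.01, 'tz': -1.8}
-- [ 0.5897 -0.0248  0.3054] rowmax 1.8000277775634463 0.0
```

View pics/grip5.png

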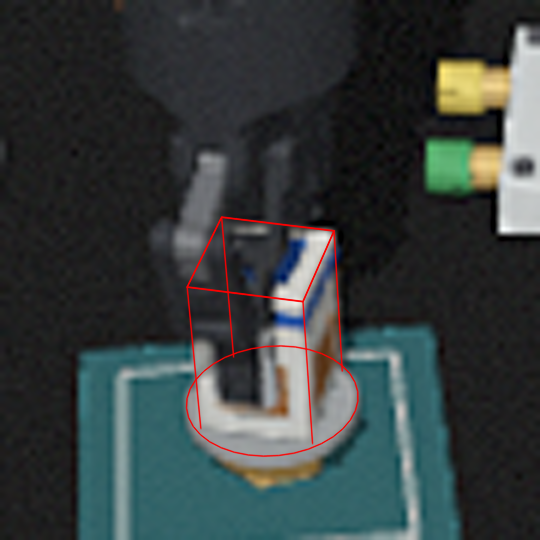

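```bash
python3 - <<'E'
from h import *
p,q=cur();P=np.array([.5888,-.0246,.003]);o=q.inv().apply(P-p);print("foot in tool",o)
Qt=toolR(180-13.7)
T=np.array([.4707,-.2201,.065])-Qt.apply(o)
print(T)
plan(p,q,[([.5888,-.0248,.30],toolR(174),6),(T+[0,0,.02],Qt,9)])
E
```

```text
foot in tool [0.00151699 0.00051137 0.21235432]
[ 0.47205272 -0.22095611  0.27735432]
{'tx': 0.01, 'tz': -1.41, 'wx': -0.01, 'wy': 0.03, 'wz': -0.01}
{'tx': 0.01, 'tz': -1.41, 'wx': -0.02, 'wy': 0.03}
{'tx': 0.01, 'tz': -1.41, 'wx': -0.01, 'wy': 0.03, 'wz': -0.01}
{'tx': 0.01, 'tz': -1.41, 'wx': -0.02, 'wy': 0.02}
{'tx': 0.02, 'tz': -1.41, 'wx': -0.01, 'wy': 0.03, 'wz': -0.01}
{'tx': 0.02, 'ty': -0.01, 'tz': -1.41, 'wx': -0.02, 'wy': 0.02}
-- [ 0.5888 -0.0248  0.3   ] rowmax 1.4101772938180503 0.0282842712474619
{'tx': 1.06, 'ty': -2.3, 'tz': 0.03, 'wz': 0.86}
{'tx': 1.03, 'ty': -2.32, 'tz': 0.03, 'wz': 0.85}
{'tx': 0.99, 'ty': -2.33, 'tz': 0.03, 'wz': 0.86}
{'tx': 0.96, 'ty': -2.35, 'tz': 0.03, 'wz': 0.85}
{'tx': 0.92, 'ty': -2.36, 'tz': 0.03, 'wz': 0.86}
{'tx': 0.89, 'ty': -2.38, 'tz': 0.03, 'wz': 0.85}
{'tx': 0.85, 'ty': -2.39, 'tz': 0.03, 'wz': 0.86}
{'tx': 0.82, 'ty': -2.4, 'tz': 0.02, 'wz': 0.85}
{'tx': 0.78, 'ty': -2.42, 'tz': 0.03, 'wz': 0.86}
-- [ 0.472  -0.221   0.2973] rowmax 2.5427740756897768 0.86
```

{"api": "carry_out", "payload": {"motion": [{"jaw": -1, "tx": 0, "ty": 0, "tz": -1.41, "wx": 0, "wy": 0, "wz": 0}, {"jaw": -1, "tx": 0, "ty": 0, "tz": -1.41, "wx": 0, "wy": 0, "wz": 0}, {"jaw": -1, "tx": 0, "ty": 0, "tz": -1.41, "wx": 0, "wy": 0, "wz": 0}, {"jaw": -1, "tx": 0, "ty": 0, "tz": -1.41, "wx": 0, "wy": 0, "wz": 0}, {"jaw": -1, "tx": 0, "ty": 0, "tz": -1.41, "wx": 0, "wy": 0, "wz": 0}, {"jaw": -1, "tx": 0, "ty": 0, "tz": -1.41, "wx": 0, "wy": 0, "wz": 0}, {"jaw": -1, "tx": 1.06, "ty": -2.3, "tz": 0.03, "wx": 0, "wy": 0, "wz": 0.86}, {"jaw": -1, "tx": 1.03, "ty": -2.32, "tz": 0.03, "wx": 0, "wy": 0, "wz": 0.86}, {"jaw": -1, "tx": 0.99, "ty": -2.33, "tz": 0.03, "wx": 0, "wy": 0, "wz": 0.86}, {"jaw": -1, "tx": 0.96, "ty": -2.35, "tz": 0.03, "wx": 0, "wy": 0, "wz": 0.86}, {"jaw": -1, "tx": 0.92, "ty": -2.36, "tz": 0.03, "wx": 0, "wy": 0, "wz": 0.86}, {"jaw": -1, "tx": 0.89, "ty": -2.38, "tz": 0.03, "wx": 0, "wy": 0, "wz": 0.86}, {"jaw": -1, "tx": 0.85, "ty": -2.39, "tz": 0.03, "wx": 0, "wy": 0, "wz": 0.86}, {"jaw": -1, "tx": 0.82, "ty": -2.4, "tz": 0.02, "wx": 0, "wy": 0, "wz": 0.86}, {"jaw": -1, "tx": 0.78, "ty": -2.42, "tz": 0.03, "wx": 0, "wy": 0, "wz": 0.86}, {"jaw": -1, "tx": 0, "ty": 0, "tz": 0, "wx": 0, "wy": 0, "wz": 0}, {"jaw": -1, "tx": 0, "ty": 0, "tz": 0, "wx": 0, "wy": 0, "wz": 0}]}}

```text
clock: 16.52
tcp_pos: [0.4724, -0.2207, 0.2972]
orientation: [0.001, 0.12, 0.993, -0.001]
wrist_force: [0.9, 0.2, -3.3]
finger_gap: 0.0393
```

```bash
python3 - <<'E'
from h import *
p,q=cur();o=np.array([.0015,.0005,.2124]);s=get_state()
print(p,q.as_matrix().round(3),s["wrist_force"],s["ft_torque"],s["finger_gap"])
Qt=toolR(180-13.7);print(np.degrees((q.inv()*Qt).as_rotvec()))
P=p+q.apply(o);print("foot",P)
cv2.imwrite("pics/side6.png",eyes.read_camera("side"));cv2.imwrite("pics/top6.png",eyes.read_camera("top"))
Qc=R.from_euler('z',-13.7,degrees=True)
im=np.hstack([shot(("top","pics/top6.png"),(350,210,100,120),"a",P,Qc,4),shot(("side","pics/side6.png"),(290,140,100,120),"b",P,Qc,4)])
cv2.imwrite("pics/hover6.png",im)
E
```

```text
[ 0.47240403 -0.22067196  0.29719708] [[-0.971  0.238  0.002]
 [ 0.238  0.971 -0.001]
 [-0.002 -0.001 -1.   ]] [ 0.91620511  0.17078676 -3.31049108] [-0.00078495  0.00449385 -0.02745715] 0.03932839186860301
[-0.05617485  0.11378834 -0.07767342]
foot [ 0.47142656 -0.22013158  0.08479414]
```

View pics/hover6.png

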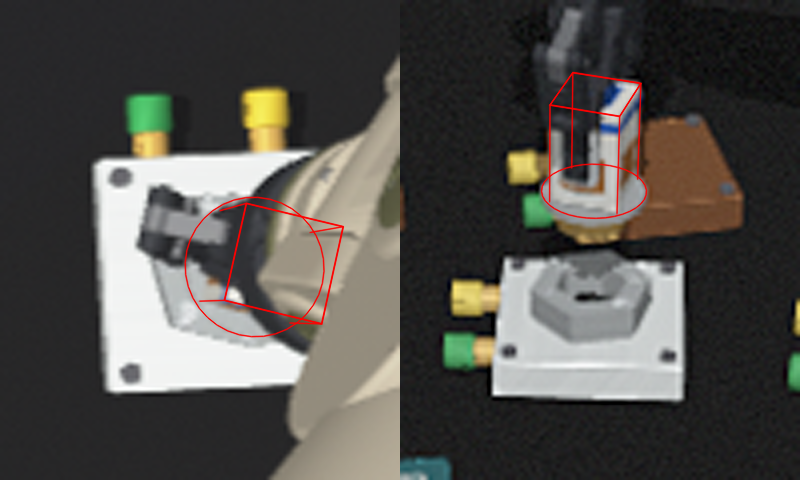

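The cartridge hangs upright over the ring: in the side crop the brass foot is at (590,230) and the ring centre at (590,285). Lowering.

{"api": "carry_out", "payload": {"motion": [{"jaw": -1, "tx": 0, "ty": 0, "tz": 1.2, "wx": 0, "wy": 0, "wz": 0}, {"jaw": -1, "tx": 0, "ty": 0, "tz": 1.2, "wx": 0, "wy": 0, "wz": 0}, {"jaw": -1, "tx": 0, "ty": 0, "tz": 1.0, "wx": 0, "wy": 0, "wz": 0}, {"jaw": -1, "tx": 0, "ty": 0, "tz": 0.2, "wx": 0, "wy": 0, "wz": 0}, {"jaw": -1, "tx": 0, "ty": 0, "tz": 0, "wx": 0, "wy": 0, "wz": 0}]}}

```text
clock: 17.25
tcp_pos: [0.4723, -0.2209, 0.2606]
orientation: [0.001, 0.12, 0.993, -0.001]
wrist_force: [0.1, -1.5, -2.2]
finger_gap: 0.0393
```

{"api": "carry_out", "payload": {"motion": [{"jaw": -1, "tx": 0, "ty": 0, "tz": 0.2, "wx": 0, "wy": 0, "wz": 0}, {"jaw": -1, "tx": 0, "ty": 0, "tz": 0.2, "wx": 0, "wy": 0, "wz": 0}, {"jaw": -1, "tx": 0, "ty": 0, "tz": 0, "wx": 0, "wy": 0, "wz": 0}]}}

```text
clock: 17.62
tcp_pos: [0.4723, -0.2209, 0.2569]
orientation: [0.001, 0.12, 0.993, -0.001]
wrist_force: [0.0, -0.0, -2.5]
finger_gap: 0.0392
```

{"api": "carry_out", "payload": {"motion": [{"jaw": -1, "tx": 0, "ty": 0, "tz": 0.2, "wx": 0, "wy": 0, "wz": 0}, {"jaw": -1, "tx": 0, "ty": 0, "tz": 0, "wx": 0, "wy": 0, "wz": 0}]}}

```text
clock: 17.88
tcp_pos: [0.4723, -0.2208, 0.2547]
orientation: [0.001, 0.12, 0.993, -0.001]
wrist_force: [0.0, 0.3, -3.1]
finger_gap: 0.0393
```

{"api": "carry_out", "payload": {"motion": [{"jaw": -1, "tx": 0, "ty": 0, "tz": 0.2, "wx": 0, "wy": 0, "wz": 0}, {"jaw": -1, "tx": 0, "ty": 0, "tz": 0, "wx": 0, "wy": 0, "wz": 0}]}}

```text
clock: 18.12
tcp_pos: [0.4723, -0.2208, 0.2526]
orientation: [0.001, 0.12, 0.993, -0.001]
wrist_force: [-0.2, -0.4, -2.6]
finger_gap: 0.0393
```

{"api": "carry_out", "payload": {"motion": [{"jaw": -1, "tx": 0, "ty": 0, "tz": 0.2, "wx": 0, "wy": 0, "wz": 0}, {"jaw": -1, "tx": 0, "ty": 0, "tz": 0, "wx": 0, "wy": 0, "wz": 0}]}}

```text
clock: 18.38
tcp_pos: [0.4723, -0.2209, 0.2506]
orientation: [0.001, 0.12, 0.993, -0.001]
wrist_force: [-0.6, 0.2, -3.1]
finger_gap: 0.0393
```

{"api": "carry_out", "payload": {"motion": [{"jaw": -1, "tx": 0, "ty": 0, "tz": 0.2, "wx": 0, "wy": 0, "wz": 0}, {"jaw": -1, "tx": 0, "ty": 0, "tz": 0, "wx": 0, "wy": 0, "wz": 0}]}}

```text
clock: 18.62
tcp_pos: [0.4723, -0.2208, 0.2487]
orientation: [0.001, 0.12, 0.993, -0.001]
wrist_force: [0.8, -0.6, -3.1]
finger_gap: 0.0392
```

It is already about 9 mm below the mouth with no resistance, so the visual heading was right. Continuing.

{"api": "carry_out", "payload": {"motion": [{"jaw": -1, "tx": 0, "ty": 0, "tz": 0.2, "wx": 0, "wy": 0, "wz": 0}, {"jaw": -1, "tx": 0, "ty": 0, "tz": 0.2, "wx": 0, "wy": 0, "wz": 0}, {"jaw": -1, "tx": 0, "ty": 0, "tz": 0, "wx": 0, "wy": 0, "wz": 0}]}}

```text
clock: 19.0
tcp_pos: [0.4723, -0.2208, 0.2446]
orientation: [0.001, 0.12, 0.993, -0.001]
wrist_force: [0.6, 0.1, -2.8]
finger_gap: 0.0394
```

{"api": "carry_out", "payload": {"motion": [{"jaw": -1, "tx": 0, "ty": 0, "tz": 0.2, "wx": 0, "wy": 0, "wz": 0}, {"jaw": -1, "tx": 0, "ty": 0, "tz": 0.1, "wx": 0, "wy": 0, "wz": 0}, {"jaw": -1, "tx": 0, "ty": 0, "tz": 0, "wx": 0, "wy": 0, "wz": 0}]}}

```text
clock: 19.38
tcp_pos: [0.4723, -0.2209, 0.2418]
orientation: [0.001, 0.12, 0.993, -0.001]
wrist_force: [-1.2, 0.4, -2.2]
finger_gap: 0.0397
```

{"api": "carry_out", "payload": {"motion": [{"jaw": -1, "tx": 0, "ty": 0, "tz": 0.2, "wx": 0, "wy": 0, "wz": 0}, {"jaw": -1, "tx": 0, "ty": 0, "tz": 0, "wx": 0, "wy": 0, "wz": 0}]}}

```text
clock: 19.62
tcp_pos: [0.4723, -0.2209, 0.2397]
orientation: [0.001, 0.12, 0.993, -0.001]
wrist_force: [0.9, -0.9, -2.7]
finger_gap: 0.0393
```

{"api": "carry_out", "payload": {"motion": [{"jaw": -1, "tx": 0, "ty": 0, "tz": 0.1, "wx": 0, "wy": 0, "wz": 0}, {"jaw": -1, "tx": 0, "ty": 0, "tz": 0, "wx": 0, "wy": 0, "wz": 0}]}}

```text
clock: 19.88
tcp_pos: [0.4723, -0.2209, 0.2395]
orientation: [0.001, 0.12, 0.993, -0.001]
wrist_force: [-1.6, 1.4, 3.7]
finger_gap: 0.0391
```

{"api": "carry_out", "payload": {"motion": [{"jaw": -1, "tx": 0, "ty": 0, "tz": 0.1, "wx": 0, "wy": 0, "wz": 0}, {"jaw": -1, "tx": 0, "ty": 0, "tz": 0, "wx": 0, "wy": 0, "wz": 0}]}}

```text
clock: 20.12
tcp_pos: [0.4723, -0.2208, 0.2394]
orientation: [0.001, 0.12, 0.993, -0.001]
wrist_force: [-4.5, 3.0, 12.2]
finger_gap: 0.0392
```

{"api": "carry_out", "payload": {"motion": [{"jaw": -1, "tx": 0, "ty": 0, "tz": 0.1, "wx": 0, "wy": 0, "wz": 0}, {"jaw": -1, "tx": 0, "ty": 0, "tz": 0, "wx": 0, "wy": 0, "wz": 0}]}}

```text
clock: 20.38
tcp_pos: [0.4723, -0.2207, 0.2393]
orientation: [0.001, 0.12, 0.993, -0.001]
wrist_force: [-6.0, 5.0, 18.9]
finger_gap: 0.0395
```

```bash
python3 - <<'E'
from h import *
shot("side",(290,140,100,100),"in7",scale=6);s=get_state();print(s["tcp_pos"],s["wrist_force"])
E
```

```text
[ 0.47230197 -0.22066901  0.23935174] [-6.46134481  5.36072187 20.1710402 ]
```

View pics/in7.png

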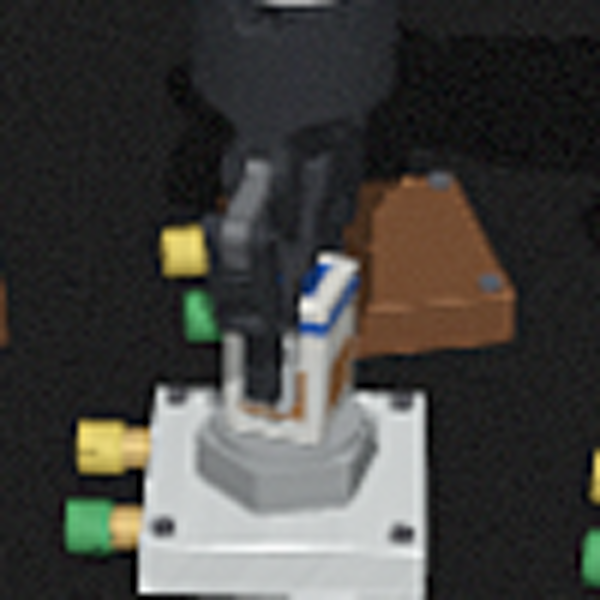

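The flange sits on the ring at (290,440), and contact came at 18 mm depth, as expected when home. I'll relax the press, release and retreat.

{"api": "carry_out", "payload": {"motion": [{"jaw": -1, "tx": 0, "ty": 0, "tz": -0.2, "wx": 0, "wy": 0, "wz": 0}, {"jaw": 0.2, "tx": 0, "ty": 0, "tz": 0, "wx": 0, "wy": 0, "wz": 0}, {"jaw": 1, "tx": 0, "ty": 0, "tz": 0, "wx": 0, "wy": 0, "wz": 0}, {"jaw": 1, "tx": 0, "ty": 0, "tz": 0, "wx": 0, "wy": 0, "wz": 0}, {"jaw": 1, "tx": 0, "ty": 0, "tz": 0, "wx": 0, "wy": 0, "wz": 0}, {"jaw": 1, "tx": 0, "ty": 0, "tz": 0, "wx": 0, "wy": 0, "wz": 0}, {"jaw": 1, "tx": 0, "ty": 0, "tz": -1.5, "wx": 0, "wy": 0, "wz": 0}, {"jaw": 1, "tx": 0, "ty": 0, "tz": -2.5, "wx": 0, "wy": 0, "wz": 0}, {"jaw": 1, "tx": 0, "ty": 0, "tz": -3, "wx": 0, "wy": 0, "wz": 0}, {"jaw": 1, "tx": 0, "ty": 0, "tz": -3, "wx": 0, "wy": 0, "wz": 0}, {"jaw": 1, "tx": 0, "ty": 4, "tz": -1, "wx": 0, "wy": 0, "wz": 0}, {"jaw": 1, "tx": 0, "ty": 5, "tz": 0, "wx": 0, "wy": 0, "wz": 0}, {"jaw": 1, "tx": 0, "ty": 5, "tz": 0, "wx": 0, "wy": 0, "wz": 0}, {"jaw": 1, "tx": 0, "ty": 5, "tz": 0, "wx": 0, "wy": 0, "wz": 0}, {"jaw": 1, "tx": 0, "ty": 0, "tz": 0, "wx": 0, "wy": 0, "wz": 0}]}}

```text
clock: 22.3
tcp_pos: [0.5178, -0.0333, 0.3498]
orientation: [0.001, 0.117, 0.993, -0.001]
wrist_force: [-0.6, -0.3, -0.2]
finger_gap: 0.0855
```

```bash
python3 - <<'E'
from h import *
s=get_state();print(s["tcp_pos"],s["wrist_force"],s["finger_gap"])
cv2.imwrite("pics/side8.png",eyes.read_camera("side"));cv2.imwrite("pics/top8.png",eyes.read_camera("top"))
P=[.4712,-.2201,.027];Qc=R.from_euler('z',-13.7,degrees=True)
a=np.hstack([shot(("top","pics/top8.png"),(360,230,90,90),"a",P,Qc,4.4),shot(("side","pics/side8.png"),(290,160,90,90),"b",P,Qc,4.4)])
cv2.imwrite("pics/final.png",a)
cv2.imwrite("pics/final_full.png",np.vstack([cv2.resize(cv2.imread("pics/top8.png"),(400,300)),cv2.resize(cv2.imread("pics/side8.png"),(400,300))]))
E
```

```text
[ 0.51778362 -0.0333218   0.3497794 ] [-0.58423083 -0.26788789 -0.23078559] 0.08549465530351226
```

View pics/final.png

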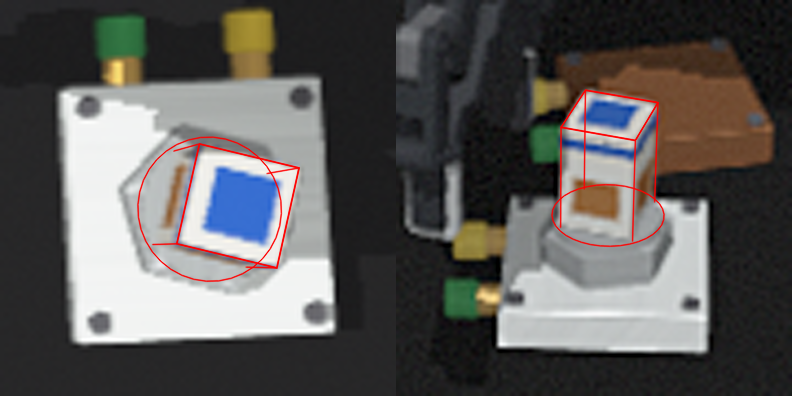

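View pics/final_full.png

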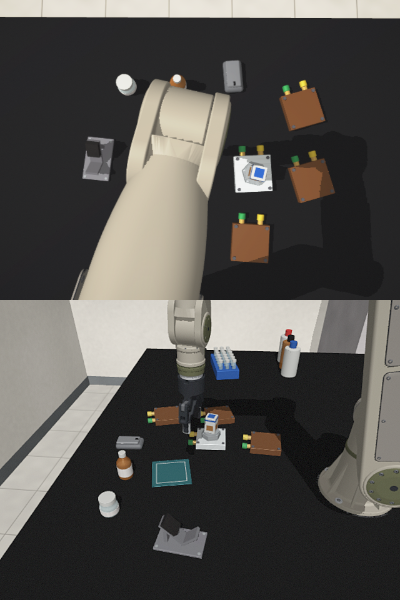

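The cartridge is seated and upright, and the overlay of the fully home pose fits it in both views. The bottle, jar and mouse have not moved, and the gripper is clear. Handing in.

```bash
python3 -c "
from workcell import env;print(env.hand_in())"
```

```text
the job is handed in; nothing more can be done
None
```

I took the cartridge out of its cradle, stood it upright on the mat (about 3 mm from centre) and let go. I then gripped it again from above and lowered it into the receptacle. The hexagon heading I read from the pictures was right, so the foot dropped in without any search turning. I pressed until the force reached about 20 N, let go and backed away. The job was handed in at about 22 s of the 67 s allowed.

**Last checks:**
- **Depth:** contact came at 18 mm below the ring top, which is fully home. The overlay of that pose matched the cartridge in both views.
- **Gripper and bystanders:** the gripper is clear with only sensor noise on the wrist force. By eye, the bottle, jar and mouse are where they started.

**Where things disagreed:**
- The cartridge swung about 5° in the first grip. I corrected this before setting it down.
- The side camera sat 1–2 pixels off the top camera, within the stated calibration error.

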